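# Close the casting mould and start its captive screw-knob

## Task

Close the small casting mould: set its top half flat down over the two guide pegs of its base, then push the captive knob down and turn it (it tightens clockwise seen from above) until its hidden thread catches and the knob has screwed down fully home and stays down on its own. Where the thread starts cannot be seen, so feel for it; leave the jar, the cup and the roll of tape where they are.

Things in the scene. Friction and masses are not known exactly. Their poses are not given: they have to be found in the camera images.
- base: Lower mould half, fixed: aluminium block 180 x 120 x 40 mm; origin at centre of underside, long side along x. Two guide pegs (12 mm, tapered noses) stand 20 mm above its top at x = +68, -68 mm, y = 0. A 64 mm square well in its top holds a steel bush with a three-start thread: three entry gaps 120 degrees apart between flat-topped ledges 1 mm below the block's top. Bush angle varies.
- lid: Upper mould half, loose, 0.75 kg: plate 170 x 110 x 14 mm; origin at centre of underside, long side along x. Its 14.5 mm holes at x = +68, -68 mm, y = 0 drop over the base's pegs, either way round. A 64 mm square block on the plate, z = 14 to 60 mm, is gripped by its sides at y = +32, -32 mm, near its top edge (knob above: z = 75 to 94 mm). Seated: 40 mm above the base's origin.
- knob_stem (a joint): Knob pushed down into the lid, m: 0 = up (spring 4 N, rising to 9 N), 0.0145 = the most. On the seated lid it stops at 0.0015 while its three lugs rest on the thread ledges; over the gaps (about 25 degrees of play) it goes down past 0.0095. From there, turned clockwise to the thread's firm end stop (30 to 90 degrees), it stays at about 0.013 when let go.
- knob (a joint): Turn of the knob about its vertical axis relative to the lid, rad, growing clockwise seen from above; turns freely with slight friction, no stop of its own. At 0 its grip bar lies along the lid's x.
- knob_grip (a point): On the knob's axis, on its disc's upper face; x along the grip bar, z up. Grey disc 60 mm across, 6 mm thick, with a black grip bar 56 long, 16 wide, 13 mm high across its top. Fingertips either side of the bar can press the disc down and turn the bar. When up, this point is 81 mm above the lid's origin and the disc clears the square block by 15 mm; home, by about 2 mm.
- jar: Bystander: a closed jar, 68 mm across, 110 mm tall; origin at the centre of its underside.
- cup: Bystander: a white plastic mixing cup, 80 mm across, 95 mm tall; origin at the centre of its underside.
- tape: Bystander: a roll of masking tape lying flat, 100 mm across, 48 mm tall; origin at the centre of its underside.
Things that resemble listed ones, but are neither listed nor needed, are in the scene too. What is shaped like the lid but purple is not meant. Leave any brown look-alike of the base alone.

How it is judged (in metres and radians):
On the way:
1. the top half sits flat on the base, over both pegs (z of lid in the frame of base below 0.042 m and horizontal distance between lid and base below 0.003 m), for 0.2 s.
At the end, for the whole second after the job is handed in: The top half lies flat on the base over both pegs (its origin 38 to 42 mm above the base's, within 3 mm sideways, long sides within 0.05 rad, tilt under 0.04 rad) and at rest, and the knob, let go, stays screwed down by more than 11.8 mm (all of step 1 and z of lid in the frame of base above 0.038 m and angle between the x axis of lid and the x axis of base, either way round below 0.05 rad and angle between lid's own z axis and vertical below 0.04 rad and value of joint knob_stem above 0.0118 m and linear speed of lid below 0.02 m/s); the robot touches nothing.
It fails at once if the jar is pushed away or tipped (distance of jar from where it was at the start of the episode above 0.03 m or angle between jar's own z axis and vertical above 0.5 rad).
It fails at once if the cup is pushed away or tipped (distance of cup from where it was at the start of the episode above 0.03 m or angle between cup's own z axis and vertical above 0.5 rad).
It fails at once if the roll of tape is pushed away (distance of tape from where it was at the start of the episode above 0.03 m).
It also fails if it takes over 64 s, if anything falls off the work surface, if the arm or the gripper's body presses on something with over 40 N, if the wrist force passes 120 N, or if a joint passes its speed limit or range.

## Robot

A 6-joint arm with a two-finger parallel gripper is mounted at the origin on the work surface. World frame = base frame: x ahead of the robot, y to its left, z up, the work surface at z = 0. Lengths are in mm, angles in rad, forces in N, time in s.
With the tool pointing down it reaches from about 275 to 725 mm from the base axis. Payload 5.6 kg.
Tool frame: the origin (TCP) lies at the very end of the fingers, on their centre line; the grasp point (between the pads) lies 19 mm behind it; z points along the fingers, y is the line along which they close (so a half turn about z gives the same grasp; the last joint's range is limited). The gripper opens to 85 mm and grips with 20 to 120 N. Pads are 22 mm wide; open, the fingers measure 114 mm over their backs; the gripper's body (76 mm by 85 mm) begins 54 mm behind the grasp point. The pads swing forward as they close: fully open they stand 13 mm farther back than shut.
Start: joints at [-0.989, 0.255, 0.108, 0, -1.424, -0.285], TCP at [160.874, -525.94, 231.283] pointing down, gripper open.
Joint ranges: [-2.95, 2.95], [-1.21, 1.97], [-1.09, 1.5], [-2.87, 1.71], [-2.94, -0.07], [-3.05, 3.05]. Speed limits (rad/s): [2.57, 2.57, 3.14, 3.14, 3.14, 3.14].

## Interface

Orientations are given as [roll, pitch, yaw] about the fixed x, y, z axes, in that order (R = Rz(yaw) Ry(pitch) Rx(roll)).
In Python, from bench import monitor, optics, ticket gives the robot as it stands.
- The arm moves only by the tool jog_arm, never from a script. Its argument "plan" is a list of rows, each an object of numbers: "dx", "dy", "dz": the shift along the world's x, y, z in mm; "rx", "ry", "rz": the turn, a rotation vector about the world's x, y, z in rad; "claw": the opening, from -1 (shut) to 1 (fully open). A call has 1 to 5 rows; each row is the pose to reach, as a shift and turn from the pose commanded when the call began; what a row does not reach only later rows make up. A row lasts 1/12 s, in which the tool goes at most 41.7 mm and 7.16 degrees, less where a joint would pass 70% of its speed; a pose out of reach is approached as far as the arm can. A call with a gripper value outside its range is refused whole. The fingers move at their own pace and stop on an object; "squeeze" is the grip in N (left out, the last holds). Time passes only in rows, so rows that repeat a pose let the fingers close. It gives the time, the measured TCP pose, the force, the opening and the grip force at its end, in the units of the state.
- monitor.observe(): the state, without advancing time (a new reading comes with each control period).
- optics.read_camera(name): name is "scene" or "top" or "wrist"; returns a dict with "frame" (400x640x3 uint8, blue, green, red), "mtx" (3x3 intrinsics, pixels), "k1" (the pictures are not rectified: a ray, as slopes to the right and down, at radius r is drawn at 1 + k1 r^2 times it, then the intrinsics apply), "R" (3x3) and "t" (3): a world point X has camera coordinates R X + t. Camera axes: x right, y down, z forward; pixel columns grow to the right and rows downward; lengths in mm; the calibration is good to about 2 mm. A picture is of the moment at which its call begins. There is no depth.
- ticket.finish_job(): hands the job in; it is judged then, once.
The state is a dict: "time": time; "joints": joint angles; "joint_velocities": joint speeds; "effort": joint torques, N m; "position": TCP position; "tcp_rot": TCP orientation; "contact_force": force on the tool from outside, world axes, zero at the start; "ft_torque": the same for the moment, N m; "grip_width": finger opening in mm; "gripper_force": force on a finger pad.
Only numpy, scipy, OpenCV 4.12 (cv2) and the standard library are available. Lean on these libraries where they do the work, as an engineer would, in place of code of your own. Each camera call takes 0.05 s, during which the arm holds its last target. There are 200 camera calls.

## Working session

There is one attempt and no reset: what is moved stays moved. The work goes in short steps, Python scripts to look and compute and a tool call to move; the robot and the scene stay as the last step left them, time stands still between calls to the robot, and variables do not carry over. Pictures are saved under pics/ and viewed, at most 10 in all, crops included, and the job is handed in when it is done.

Besides the shell and the picture viewer there is one more tool, called as name(argument=value, ...) on one line, values as JSON. jog_arm: Moves the arm, as the interface text tells. Its arguments: {"type":"object","properties":{"plan":{"type":"array","items":{"type":"object","properties":{"dx":{"type":"number"},"dy":{"type":"number"},"dz":{"type":"number"},"rx":{"type":"number"},"ry":{"type":"number"},"rz":{"type":"number"},"claw":{"type":"number"}}}},"squeeze":{"type":"number"}},"required":["plan"]}

```bash
ls; mkdir -p pics; cat > h.py <<'E'
import numpy as np, cv2
from bench import monitor, optics, ticket
def cam(n):
    c=optics.read_camera(n); c['R']=np.array(c['R']);c['t']=np.array(c['t']);c['mtx']=np.array(c['mtx']);return c
def ray(c,uv):
    uv=np.atleast_2d(np.array(uv,float))
    s=cv2.undistortPoints(uv[:,None],c['mtx'],np.array([c['k1'],0,0,0.]))[:,0]
    d=np.c_[s,np.ones(len(s))]@c['R']; return -c['R'].T@c['t'],d
def plane(c,uv,z):
    o,d=ray(c,uv); return o+d*((z-o[2])/d[:,2])[:,None]
def proj(c,X):
    p=np.atleast_2d(X)@c['R'].T+c['t']
    return cv2.projectPoints(p,np.zeros(3),np.zeros(3),c['mtx'],np.array([c['k1'],0,0,0.]))[0][:,0]
E
python3 - <<'E'
from h import *
for n in ("scene","top"):
    c=cam(n); cv2.imwrite(f"pics/{n}0.png",c['frame']); print(n,-c['R'].T@c['t'],c['mtx'][0,0],c['k1'])
print(monitor.observe())
E
```

```text
pics
scene [1320.67113005   52.02778812 1023.71513337] 431.69400492342146 -0.03683817124277449
top [ 460.68282504    1.13333314 1060.95853242] 393.7853130339503 0.022456408343718558
{'time': 0.1, 'joints': array([-9.89415057e-01,  2.55689165e-01,  1.07131770e-01, -4.26151052e-04,
       -1.42389491e+00, -2.84610129e-01]), 'joint_velocities': array([ 0.00104973, -0.00112698,  0.00301449,  0.00099801, -0.00279152,
       -0.00131774]), 'effort': array([-4.42886099e-03, -3.87604380e+01,  2.38475740e+01,  5.37803113e+00,
       -3.78237353e-03, -2.33164792e-05]), 'position': array([ 160.76869608, -525.51650997,  230.48405839]), 'tcp_rot': array([ 3.13988494e+00, -6.04733224e-05, -2.84488419e+00]), 'contact_force': array([ 0.54133993, -0.40600949, -0.21655603]), 'ft_torque': array([ 0.03442645,  0.05035982, -0.03095006]), 'gripper_force': 0.0, 'grip_width': 85.68622842042372}
```

View pics/top0.png

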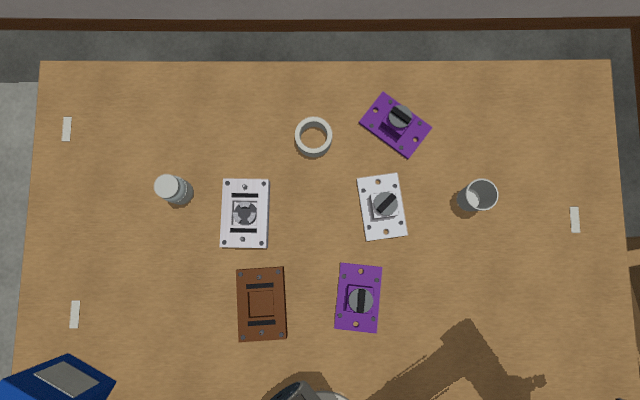

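View pics/scene0.png

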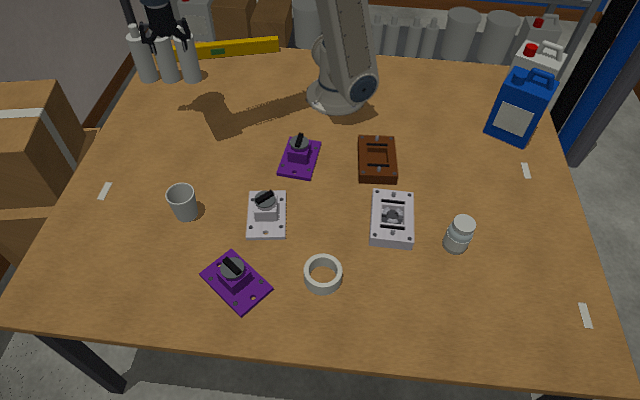

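The top view shows the white lid near pixel (383,207), with its knob bar at about 45°. The white base is near (245,213), the jar at (172,188), the cup at (482,195) and the tape at (313,137). The purple and brown look-alikes are separate from these.

```bash
python3 - <<'E'
from h import *
c=cam("top"); f=c['frame']; hsv=cv2.cvtColor(f,cv2.COLOR_BGR2HSV)
m=((hsv[...,1]<45)&(hsv[...,2]>150)).astype(np.uint8)*255
m=cv2.morphologyEx(m,cv2.MORPH_CLOSE,np.ones((5,5)))
cs,_=cv2.findContours(m,cv2.RETR_EXTERNAL,cv2.CHAIN_APPROX_NONE)
for k in cs:
    if cv2.contourArea(k)<600: continue
    u=k[:,0].mean(0)
    if not(100<u[0]<540 and 60<u[1]<360): continue
    for z in (14,40):
        P=plane(c,k[:,0],z)[:,:2].astype(np.float32); r=cv2.minAreaRect(P); print(u,z,np.round(r[0]),np.round(r[1]),r[2])
c=cam("wrist");R=c['R'];print(c['mtx'],c['k1'],'campos',-R.T@c['t'],'fwd',R[2],'right',R[0])
E
```

```text
[481.96666667 193.95555556] 14 [ 617. -423.] [84. 84.] 75.66242218017578
[481.96666667 193.95555556] 40 [ 613. -413.] [82. 82.] 75.6624526977539
[243.57079646 212.86725664] 14 [566. 213.] [123. 185.] 88.93914031982422
[243.57079646 212.86725664] 40 [563. 208.] [120. 180.] 88.93914031982422
[381.76847291 206.27093596] 14 [ 583. -156.] [172. 111.] 8.120514869689941
[381.76847291 206.27093596] 40 [ 580. -152.] [167. 108.] 8.120503425598145
[313.         134.46078431] 14 [780.  28.] [99. 98.] 89.97964477539062
[313.         134.46078431] 40 [772.  28.] [96. 96.] 89.9791259765625
[[301.60345915   0.         317.92446595]
 [  0.         301.60345915 197.89810677]
 [  0.           0.           1.        ]] 0.010079343042570264 campos [  84.39383802 -548.03138114  372.61652173] fwd [ 0.29796028  0.09118484 -0.95021313] right [-2.92525697e-01  9.56257661e-01  3.70041553e-05]
```

jog_arm(plan=[{"dx": 28,"dy": 24.6,"rz": -0.05},{"dx": 56,"dy": 49.2,"rz": -0.1},{"dx": 84,"dy": 74,"rz": -0.155},{"dx": 112,"dy": 98.4,"rz": -0.155},{"dx": 140,"dy": 123,"rz": -0.155}])

```text
invalid input
```

jog_arm(plan=[{"dx": 28,"dy": 24.6},{"dx": 56,"dy": 49.2},{"dx": 84,"dy": 74},{"dx": 112,"dy": 98.4},{"dx": 140,"dy": 123}])

```text
invalid input
```

jog_arm(plan=[{"dx": 28,"dy": 24.6},{"dx": 56,"dy": 49.2},{"dx": 84,"dy": 74},{"dx": 112,"dy": 98.4},{"dx": 140,"dy": 123}])

```text
invalid input
```

jog_arm(plan=[{},{}])

```text
invalid input
```

```bash
python3 - <<'E'
from h import *
s=monitor.observe();print(s['time'],s['position'],s['tcp_rot'],s['joints'])
c=cam("wrist"); cv2.imwrite("pics/w1.png",c['frame']); print(-c['R'].T@c['t'])
print(proj(c,[[583,-156,14],[563,208,40]]))
E
```

```text
0.2 [ 160.81116992 -525.67791672  230.74458993] [ 3.14046158e+00 -1.21110485e-04 -2.84477465e+00] [-9.89364638e-01  2.55531014e-01  1.07493335e-01 -2.03546020e-04
 -1.42387823e+00 -2.84583845e-01]
[  84.39793455 -548.06981773  372.75263491]
[[450.75945667 458.90951285]
 [658.89721164 514.50473969]]
```

View pics/w1.png

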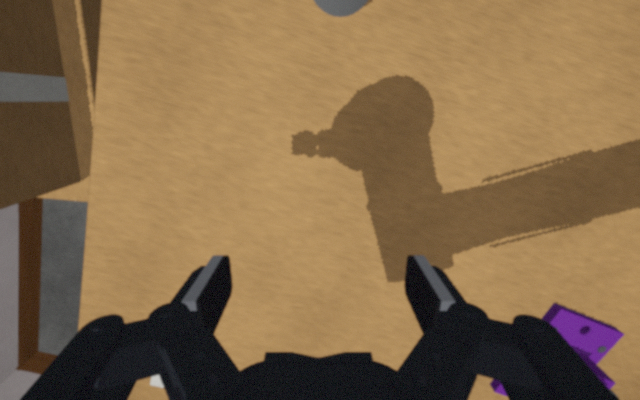

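The arm has not moved, because the calls were refused. This wrist view shows only the table, the fingers, and a purple look-alike at bottom right. I'll retry with all fields filled in.

jog_arm(plan=[{"dx": 28,"dy": 24.6,"dz": 0,"rx": 0,"ry": 0,"rz": -0.05,"claw": 1},{"dx": 56,"dy": 49.2,"dz": 0,"rx": 0,"ry": 0,"rz": -0.1,"claw": 1},{"dx": 84,"dy": 74,"dz": 0,"rx": 0,"ry": 0,"rz": -0.155,"claw": 1},{"dx": 112,"dy": 98.4,"dz": 0,"rx": 0,"ry": 0,"rz": -0.155,"claw": 1},{"dx": 140,"dy": 123,"dz": 0,"rx": 0,"ry": 0,"rz": -0.155,"claw": 1}], squeeze=60)

```text
time: 0.67
position: [301.8, -401.6, 231.3]
tcp_rot: [3.142, 0.0, -3.0]
contact_force: [0.9, -0.1, -0.3]
grip_width: 85.3
gripper_force: 0.0
```

jog_arm(plan=[{"dx": 28,"dy": 24.6,"dz": 0,"rx": 0,"ry": 0,"rz": 0,"claw": 1},{"dx": 56,"dy": 49.2,"dz": 0,"rx": 0,"ry": 0,"rz": 0,"claw": 1},{"dx": 84,"dy": 74,"dz": 0,"rx": 0,"ry": 0,"rz": 0,"claw": 1},{"dx": 112,"dy": 98.4,"dz": 0,"rx": 0,"ry": 0,"rz": 0,"claw": 1},{"dx": 140,"dy": 123,"dz": 0,"rx": 0,"ry": 0,"rz": 0,"claw": 1}], squeeze=60)

```text
time: 1.08
position: [442.0, -278.4, 231.4]
tcp_rot: [-3.142, 0.0, -3.0]
contact_force: [0.7, -1.5, -0.1]
grip_width: 85.0
gripper_force: 0.0
```

jog_arm(plan=[{"dx": 28,"dy": 24.6,"dz": 0,"rx": 0,"ry": 0,"rz": 0,"claw": 1},{"dx": 56,"dy": 49.2,"dz": 0,"rx": 0,"ry": 0,"rz": 0,"claw": 1},{"dx": 84,"dy": 74,"dz": 0,"rx": 0,"ry": 0,"rz": 0,"claw": 1},{"dx": 112,"dy": 98.4,"dz": 0,"rx": 0,"ry": 0,"rz": 0,"claw": 1},{"dx": 138,"dy": 123,"dz": 0,"rx": 0,"ry": 0,"rz": 0,"claw": 1}], squeeze=60)

```text
time: 1.5
position: [580.1, -155.4, 231.1]
tcp_rot: [3.142, -0.0, -3.0]
contact_force: [0.5, -0.9, -0.0]
grip_width: 85.0
gripper_force: 0.0
```

```bash
python3 - <<'E'
from h import *
c=cam("wrist"); s=monitor.observe();print(s['time'],s['position'],s['tcp_rot'],s['joints'])
cv2.imwrite("pics/w2.png",c['frame']); print(-c['R'].T@c['t'])
print(proj(c,[[583,-156,14],[583,-156,60],[563,208,40]]))
E
```

```text
1.55 [ 583.5641375  -151.39790114  229.53204522] [ 3.14011874e+00 -3.53178769e-05 -2.99634424e+00] [ 4.24408401e-03  3.62336170e-01  2.54253021e-01 -1.46281863e-03
 -1.46295540e+00 -1.42963440e+00]
[ 500.96047156 -165.51471116  373.09866661]
[[316.54985638 170.37278308]
 [316.30000727 180.03142683]
 [631.24852728 202.22569263]]
```

View pics/w2.png

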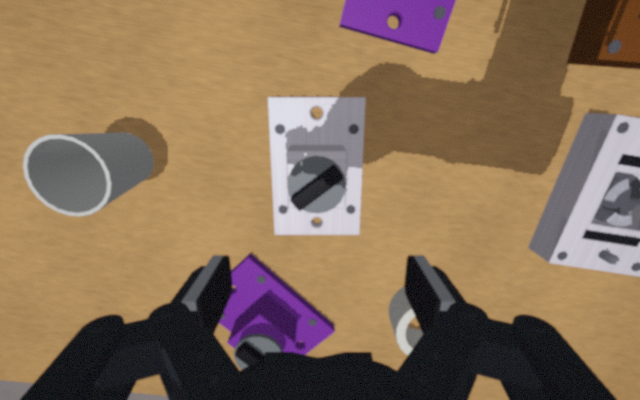

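The wrist view shows the lid plate with corners at about (268,97), (365,97), (361,235) and (274,235). Its peg holes are at (317,113) and (317,222), the knob is at (317,185), and the base is at the right. The arm was still settling, so I'll measure again at rest.

```bash
cat > meas.py <<'E'
from h import *
def holes(c,z,pts,r=9):
    hsv=cv2.cvtColor(c['frame'],cv2.COLOR_BGR2HSV); out=[]
    for p in pts:
        m=np.zeros(hsv.shape[:2],np.uint8); cv2.circle(m,tuple(int(round(v)) for v in p),r,255,-1)
        k=(m>0)&(hsv[...,1]>70); ys,xs=np.nonzero(k); out.append([xs.mean(),ys.mean()]) if len(xs)>8 else print('none',p)
    return np.array(out)
def rect(c,z,near,smax=60,vmin=60):
    hsv=cv2.cvtColor(c['frame'],cv2.COLOR_BGR2HSV)
    m=((hsv[...,1]<smax)&(hsv[...,2]>vmin)).astype(np.uint8)*255
    m=cv2.morphologyEx(m,cv2.MORPH_OPEN,np.ones((3,3)))
    cs,_=cv2.findContours(m,cv2.RETR_EXTERNAL,cv2.CHAIN_APPROX_NONE)
    k=max(cs,key=lambda k:cv2.pointPolygonTest(k,near,True)); P=plane(c,k[:,0],z)[:,:2].astype(np.float32)
    return cv2.minAreaRect(P)
E
python3 - <<'E'
from meas import *
c=cam("wrist"); s=monitor.observe();print(s['time'],s['position'],s['tcp_rot'],-c['R'].T@c['t'])
print(rect(c,14,(300,220)))
u=holes(c,14,[(317,113),(317,222)]); P=plane(c,u,14);print(u,P,P.mean(0),np.linalg.norm(P[0]-P[1]),np.degrees(np.arctan2(*(P[1]-P[0])[1::-1])))
E
```

```text
1.6 [ 581.46433811 -153.32722639  229.36984489] [ 3.14032082e+00 -1.63755028e-03 -2.99574508e+00] [ 504.4783304 -161.9972651  371.5234933]
((582.8392333984375, -156.535888671875), (171.0467987060547, 112.13617706298828), 8.334368705749512)
[[313.80821918 109.39726027]
 [313.67647059 217.91176471]] [[ 516.47102729 -165.00807358   14.        ]
 [ 647.96028201 -146.50325511   14.        ]] [ 582.21565465 -155.75566434   14.        ] 132.78498564614927 8.010771583236291
```

jog_arm(plan=[{"dx": 3.7,"dy": 0.6,"dz": -30,"rx": 0,"ry": 0,"rz": 0,"claw": 1},{"dx": 3.7,"dy": 0.6,"dz": -65,"rx": 0,"ry": 0,"rz": 0,"claw": 1},{"dx": 3.7,"dy": 0.6,"dz": -100,"rx": 0,"ry": 0,"rz": 0,"claw": 1},{"dx": 3.7,"dy": 0.6,"dz": -120,"rx": 0,"ry": 0,"rz": 0,"claw": 1},{"dx": 3.7,"dy": 0.6,"dz": -130,"rx": 0,"ry": 0,"rz": 0,"claw": 1}], squeeze=60)

```text
time: 2.02
position: [580.2, -156.2, 97.5]
tcp_rot: [3.14, -0.006, -3.0]
contact_force: [-0.6, -0.4, -0.4]
grip_width: 85.5
gripper_force: 0.0
```

jog_arm(plan=[{"dx": 0,"dy": 0,"dz": -20,"rx": 0,"ry": 0,"rz": 0,"claw": 1},{"dx": 0,"dy": 0,"dz": -40,"rx": 0,"ry": 0,"rz": 0,"claw": 1},{"dx": 0,"dy": 0,"dz": -60,"rx": 0,"ry": 0,"rz": 0,"claw": 1},{"dx": 0,"dy": 0,"dz": -72,"rx": 0,"ry": 0,"rz": 0,"claw": 1},{"dx": 0,"dy": 0,"dz": -72,"rx": 0,"ry": 0,"rz": 0,"claw": 1}], squeeze=60)

```text
time: 2.43
position: [581.1, -156.4, 27.2]
tcp_rot: [3.141, -0.004, -3.0]
contact_force: [-0.9, 0.3, -0.3]
grip_width: 85.8
gripper_force: 0.0
```

jog_arm(plan=[{"dx": 0,"dy": 0,"dz": 0,"rx": 0,"ry": 0,"rz": 0,"claw": 0.3},{"dx": 0,"dy": 0,"dz": 0,"rx": 0,"ry": 0,"rz": 0,"claw": 0.3},{"dx": 0,"dy": 0,"dz": 0,"rx": 0,"ry": 0,"rz": 0,"claw": 0.3},{"dx": 0,"dy": 0,"dz": 0,"rx": 0,"ry": 0,"rz": 0,"claw": 0.3},{"dx": 0,"dy": 0,"dz": 0,"rx": 0,"ry": 0,"rz": 0,"claw": 0.3}], squeeze=60)

```text
time: 2.85
position: [583.9, -156.7, 31.4]
tcp_rot: [-3.14, 0.003, -2.999]
contact_force: [-0.2, 0.0, 6.1]
grip_width: 62.7
gripper_force: 70.6
```

jog_arm(plan=[{"dx": 0,"dy": 0,"dz": 15,"rx": 0,"ry": 0,"rz": 0,"claw": 0.2},{"dx": 0,"dy": 0,"dz": 40,"rx": 0,"ry": 0,"rz": 0,"claw": 0.2},{"dx": 0,"dy": 0,"dz": 70,"rx": 0,"ry": 0,"rz": 0,"claw": 0.2},{"dx": 0,"dy": 0,"dz": 95,"rx": 0,"ry": 0,"rz": 0,"claw": 0.2},{"dx": 0,"dy": 0,"dz": 110,"rx": 0,"ry": 0,"rz": 0,"claw": 0.2}], squeeze=80)

```text
time: 3.27
position: [582.8, -156.2, 141.4]
tcp_rot: [3.141, 0.002, -3.0]
contact_force: [0.8, 0.5, -7.1]
grip_width: 62.1
gripper_force: 92.0
```

jog_arm(plan=[{"dx": -4,"dy": 20,"dz": 0,"rx": 0,"ry": 0,"rz": -0.04,"claw": 0.2},{"dx": -8,"dy": 50,"dz": 0,"rx": 0,"ry": 0,"rz": -0.08,"claw": 0.2},{"dx": -12,"dy": 80,"dz": 0,"rx": 0,"ry": 0,"rz": -0.12,"claw": 0.2},{"dx": -16,"dy": 110,"dz": 0,"rx": 0,"ry": 0,"rz": -0.1615,"claw": 0.2},{"dx": -19.6,"dy": 130,"dz": 0,"rx": 0,"ry": 0,"rz": -0.1615,"claw": 0.2}], squeeze=80)

```text
time: 3.68
position: [561.2, -23.7, 137.7]
tcp_rot: [3.14, -0.003, 3.12]
contact_force: [-0.8, -0.1, -6.9]
grip_width: 62.4
gripper_force: 91.8
```

jog_arm(plan=[{"dx": 0,"dy": 0,"dz": 0,"rx": 0,"ry": 0,"rz": 0,"claw": 0.2},{"dx": 0,"dy": 0,"dz": 0,"rx": 0,"ry": 0,"rz": 0,"claw": 0.2},{"dx": 0,"dy": 0,"dz": 0,"rx": 0,"ry": 0,"rz": 0,"claw": 0.2}], squeeze=80)

```text
time: 3.93
position: [562.2, -26.3, 138.4]
tcp_rot: [3.141, -0.002, 3.122]
contact_force: [0.2, -0.9, -6.6]
grip_width: 62.3
gripper_force: 91.8
```

```bash
python3 - <<'E'
from h import *
c=cam("wrist"); s=monitor.observe();print(s['time'],s['position'],s['tcp_rot'],s['contact_force'],s['grip_width'],s['joints'])
cv2.imwrite("pics/w3.png",c['frame'])
d=cam("top"); cv2.imwrite("pics/t3.png",cv2.resize(d['frame'][150:270,200:400],None,fx=4,fy=4,interpolation=cv2.INTER_CUBIC))
print(proj(c,[[563+68,207,60],[563-68,209,60]]),proj(d,[[563+68,207,60],[563-68,209,60],[563,208,40]]))
np.save('d.npy',d['frame'])
E
```

```text
3.9833 [562.38606959 -26.74725275 138.54755115] [ 3.14156850e+00 -1.73321488e-03  3.12128156e+00] [ 0.51424299  0.27096359 -8.24290899] 62.49379450391636 [ 2.29966359e-01  3.26158796e-01 -3.26161490e-02 -4.83154561e-04
 -1.21369465e+00 -1.82090453e+00]
[[598.04398066 280.11657609]
 [654.14986983 110.32389415]] [[243.0231136  185.28710748]
 [240.88140542 238.21851762]
 [243.53421237 212.32233041]]
```

View pics/w3.png

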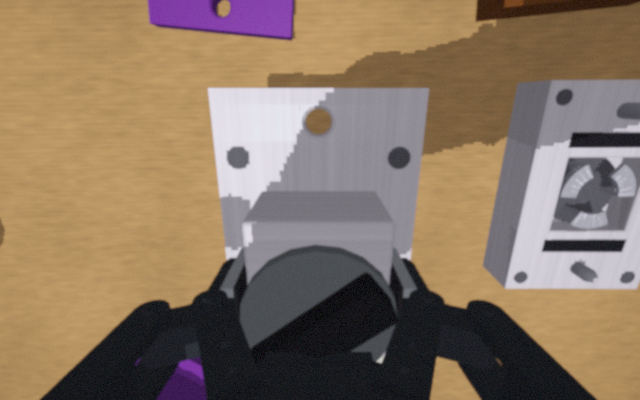

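View pics/t3.png

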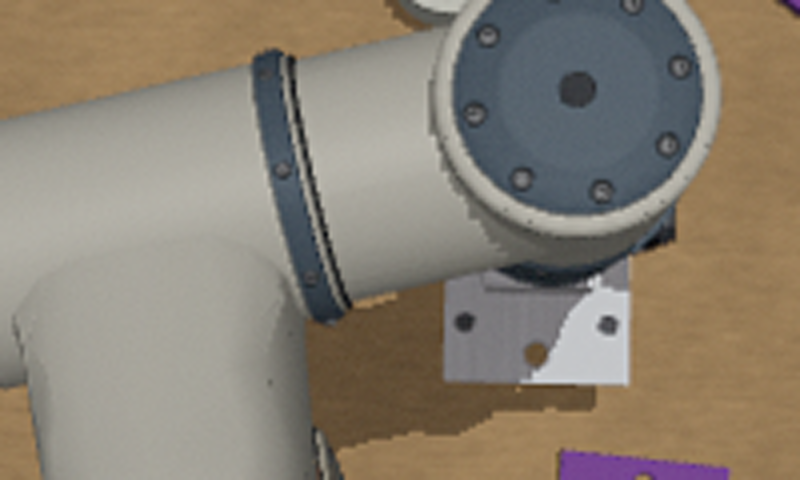

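Wrist view: the held lid's near hole is at (318,121) and its screws at (238,157) and (399,158). The base top has screws at (564,97), (521,277) and (627,277), with pegs near (630,110) and (584,270). In the top crop the arm covers the base.

```bash
cat > sc.py <<'E'
from h import *
def dark(c,pts,r=11,thr=0.75):
    g=cv2.cvtColor(c['frame'],cv2.COLOR_BGR2GRAY).astype(float); out=[]
    yy,xx=np.mgrid[:g.shape[0],:g.shape[1]]
    for p in pts:
        for _ in range(3):
            k=np.hypot(xx-p[0],yy-p[1])<r; t=np.median(g[k])*.5+g[k].min()*.5
            q=k&(g<t); p=(xx[q].mean(),yy[q].mean())
        out.append(p)
    return np.array(out)
E
python3 - <<'E'
from sc import *
from meas import holes
c=cam("wrist"); s=monitor.observe(); print(s['position'],s['tcp_rot'])
u=dark(c,[(564,97),(521,277),(627,277)]);P=plane(c,u,40);print(u.round(1),P.round(1))
print('centre',(P[0]+P[2])/2,'d',np.linalg.norm(P[0]-P[1]),np.linalg.norm(P[1]-P[2]),'yaw',np.degrees(np.arctan2(*(P[1]-P[0])[1::-1])))
print('corner',plane(c,[(550,80),(505,289)],40).round(1))
v=dark(c,[(238,157),(399,158)]); h=holes(c,0,[(318,121)],17)
for z in (120,123): Q=plane(c,np.r_[v,h],z);print(z,Q.round(1),'yaw',np.degrees(np.arctan2(*(Q[1]-Q[0])[1::-1]))-90, 'screw sep',np.linalg.norm(Q[1]-Q[0]))
E
```

```text
[562.71055762 -27.07442127 138.81837372] [-3.14157774e+00 -9.51994713e-04  3.12068278e+00]
[[564.6  95.7]
 [521.  275.9]
 [628.  276. ]] [[484.6 160.5  40. ]
 [640.  157.3  40. ]
 [641.5 252.9  40. ]]
centre [563.05128077 206.66796463  40.        ] d 155.49849186922256 95.54314771987757 yaw -1.152893554929581
corner [[473.3 147.2  40. ]
 [653.7 145.3  40. ]]
120 [[512.7 -67.8 120. ]
 [513.9  19.1 120. ]
 [493.6 -24.5 120. ]] yaw -0.7936337222672307 screw sep 86.87584219539289
123 [[512.1 -67.  123. ]
 [513.3  18.3 123. ]
 [493.4 -24.5 123. ]] yaw -0.7936337222672449 screw sep 85.25487910729963
```

jog_arm(plan=[{"dx": 0,"dy": 15,"dz": 0,"rx": 0,"ry": 0,"rz": -0.005,"claw": 0.2},{"dx": 0.5,"dy": 40,"dz": 0,"rx": 0,"ry": 0,"rz": -0.005,"claw": 0.2},{"dx": 1,"dy": 70,"dz": 0,"rx": 0,"ry": 0,"rz": -0.005,"claw": 0.2},{"dx": 1.5,"dy": 100,"dz": 0,"rx": 0,"ry": 0,"rz": -0.005,"claw": 0.2},{"dx": 1.5,"dy": 130,"dz": 0,"rx": 0,"ry": 0,"rz": -0.005,"claw": 0.2}], squeeze=80)

```text
time: 4.5
position: [564.5, 104.0, 139.1]
tcp_rot: [3.142, -0.0, 3.115]
contact_force: [1.2, -0.2, -7.5]
grip_width: 62.5
gripper_force: 92.0
```

jog_arm(plan=[{"dx": 0,"dy": 30,"dz": 0,"rx": 0,"ry": 0,"rz": 0,"claw": 0.2},{"dx": 0,"dy": 60,"dz": 0,"rx": 0,"ry": 0,"rz": 0,"claw": 0.2},{"dx": 0,"dy": 85,"dz": 0,"rx": 0,"ry": 0,"rz": 0,"claw": 0.2},{"dx": 0,"dy": 98,"dz": 0,"rx": 0,"ry": 0,"rz": 0,"claw": 0.2},{"dx": 0,"dy": 102,"dz": 0,"rx": 0,"ry": 0,"rz": 0,"claw": 0.2}], squeeze=80)

```text
time: 4.92
position: [564.5, 207.4, 138.7]
tcp_rot: [3.141, -0.0, 3.118]
contact_force: [-0.4, 0.1, -6.2]
grip_width: 62.6
gripper_force: 91.9
```

jog_arm(plan=[{"dx": 0,"dy": 0,"dz": -10,"rx": 0,"ry": 0,"rz": 0,"claw": 0.2},{"dx": 0,"dy": 0,"dz": -20,"rx": 0,"ry": 0,"rz": 0,"claw": 0.2},{"dx": 0,"dy": 0,"dz": -28,"rx": 0,"ry": 0,"rz": 0,"claw": 0.2},{"dx": 0,"dy": 0,"dz": -30,"rx": 0,"ry": 0,"rz": 0,"claw": 0.2},{"dx": 0,"dy": 0,"dz": -30,"rx": 0,"ry": 0,"rz": 0,"claw": 0.2}], squeeze=80)

```text
time: 5.33
position: [563.7, 204.2, 107.7]
tcp_rot: [-3.14, -0.003, 3.116]
contact_force: [0.0, -0.5, -7.4]
grip_width: 62.8
gripper_force: 91.9
```

```bash
python3 - <<'E'
from h import *
c=cam("wrist"); s=monitor.observe();print(s['time'],s['position'],s['tcp_rot'],s['contact_force'],s['joints'])
f=c['frame']
cv2.imwrite("pics/w4.png",cv2.resize(f[60:260,190:450],None,fx=3,fy=3,interpolation=cv2.INTER_CUBIC)[:600,:780])
E
```

```text
5.3833 [564.34607554 204.61962927 108.71690816] [-3.14058566e+00 -9.72050548e-04  3.11596006e+00] [ 0.48338787  0.12802236 -6.83169252] [ 6.08113504e-01  4.15984094e-01  2.23813506e-02  2.55216838e-04
 -1.17857320e+00 -2.20463966e+00]
```

View pics/w4.png

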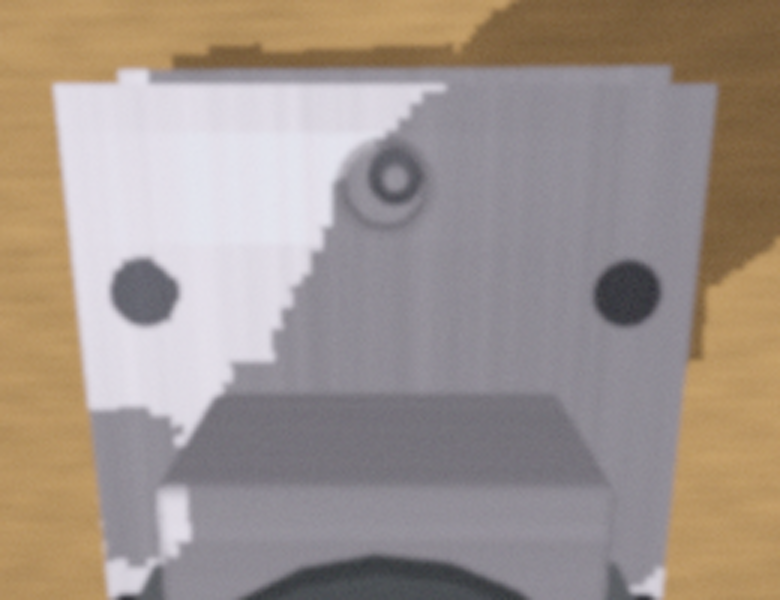

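Through the lid's near hole (crop centre about (383,185)) the peg nose shows at crop (396,177), so the lid is nearly aligned. I'll compute the remaining offset.

```bash
python3 - <<'E'
from sc import *
c=cam("wrist"); s=monitor.observe();print(s['position'],s['tcp_rot'])
px=lambda p:(p[0]/3+190,p[1]/3+60)
v=dark(c,[px((144,292)),px((627,292))],14)
peg=plane(c,[px((396,177))],60)[0]
for z in (91,94):
    Q=plane(c,np.r_[v,[px((383,185))]],z)
    m=(Q[0]+Q[1])/2; print(z,Q.round(1),'screwmid',m.round(1),'sep',np.linalg.norm(Q[1]-Q[0]),'yaw',np.degrees(np.arctan2(*(Q[1]-Q[0])[1::-1]))-90,'peg-hole',(peg-Q[2]).round(1))
print(peg)
E
```

```text
[564.77951196 205.04223794 109.44565467] [-3.14137486e+00  3.66114296e-04  3.11622825e+00]
91 [[512.9 163.9  91. ]
 [515.2 249.9  91. ]
 [495.6 207.2  91. ]] screwmid [514.  206.9  91. ] sep 86.09249428573305 yaw -1.4874529234247689 peg-hole [  0.6   2.5 -31. ]
94 [[512.4 164.7  94. ]
 [514.6 249.1  94. ]
 [495.4 207.2  94. ]] screwmid [513.5 206.9  94. ] sep 84.47630077467329 yaw -1.4874529234247262 peg-hole [  0.8   2.5 -34. ]
[496.21978704 209.75994841  60.        ]
```

jog_arm(plan=[{"dx": 0.7,"dy": 2.8,"dz": 0,"rx": 0,"ry": 0,"rz": 0.004,"claw": 0.2},{"dx": 0.7,"dy": 2.8,"dz": -8,"rx": 0,"ry": 0,"rz": 0.004,"claw": 0.2},{"dx": 0.7,"dy": 2.8,"dz": -14,"rx": 0,"ry": 0,"rz": 0.004,"claw": 0.2},{"dx": 0.7,"dy": 2.8,"dz": -19,"rx": 0,"ry": 0,"rz": 0.004,"claw": 0.2},{"dx": 0.7,"dy": 2.8,"dz": -23,"rx": 0,"ry": 0,"rz": 0.004,"claw": 0.2}], squeeze=80)

```text
time: 5.85
position: [564.6, 208.3, 85.1]
tcp_rot: [-3.141, -0.001, 3.121]
contact_force: [-0.5, -0.0, -7.0]
grip_width: 62.8
gripper_force: 92.0
```

jog_arm(plan=[{"dx": 0,"dy": 0,"dz": -2,"rx": 0,"ry": 0,"rz": 0,"claw": 0.2},{"dx": 0,"dy": 0,"dz": -4,"rx": 0,"ry": 0,"rz": 0,"claw": 0.2},{"dx": 0,"dy": 0,"dz": -6,"rx": 0,"ry": 0,"rz": 0,"claw": 0.2},{"dx": 0,"dy": 0,"dz": -6,"rx": 0,"ry": 0,"rz": 0,"claw": 0.2}], squeeze=80)

```text
time: 6.18
position: [564.7, 207.8, 79.8]
tcp_rot: [-3.14, -0.001, 3.121]
contact_force: [-0.8, -1.9, -7.1]
grip_width: 62.6
gripper_force: 92.0
```

jog_arm(plan=[{"dx": 0,"dy": 0,"dz": -3,"rx": 0,"ry": 0,"rz": 0,"claw": 0.2},{"dx": 0,"dy": 0,"dz": -6,"rx": 0,"ry": 0,"rz": 0,"claw": 0.2},{"dx": 0,"dy": 0,"dz": -8,"rx": 0,"ry": 0,"rz": 0,"claw": 0.2},{"dx": 0,"dy": 0,"dz": -9.5,"rx": 0,"ry": 0,"rz": 0,"claw": 0.2},{"dx": 0,"dy": 0,"dz": -9.5,"rx": 0,"ry": 0,"rz": 0,"claw": 0.2}], squeeze=80)

```text
time: 6.6
position: [564.5, 207.8, 71.6]
tcp_rot: [-3.14, -0.001, 3.121]
contact_force: [-6.9, -4.6, 1.8]
grip_width: 62.5
gripper_force: 93.0
```

jog_arm(plan=[{"dx": 0,"dy": 0,"dz": -1,"rx": 0,"ry": 0,"rz": 0,"claw": 0.2},{"dx": 0,"dy": 0,"dz": -2,"rx": 0,"ry": 0,"rz": 0,"claw": 0.2},{"dx": 0,"dy": 0,"dz": -2,"rx": 0,"ry": 0,"rz": 0,"claw": 0.2}], squeeze=80)

```text
time: 6.85
position: [564.6, 207.8, 71.5]
tcp_rot: [-3.141, 0.0, 3.122]
contact_force: [-12.1, -6.0, 11.8]
grip_width: 62.2
gripper_force: 94.3
```

jog_arm(plan=[{"dx": 0,"dy": 0,"dz": 2,"rx": 0,"ry": 0,"rz": 0,"claw": 1},{"dx": 0,"dy": 0,"dz": 2,"rx": 0,"ry": 0,"rz": 0,"claw": 1},{"dx": 0,"dy": 0,"dz": 2,"rx": 0,"ry": 0,"rz": 0,"claw": 1},{"dx": 0,"dy": 0,"dz": 2,"rx": 0,"ry": 0,"rz": 0,"claw": 1},{"dx": 0,"dy": 0,"dz": 5,"rx": 0,"ry": 0,"rz": 0,"claw": 1}], squeeze=60)

```text
time: 7.27
position: [565.4, 208.8, 73.6]
tcp_rot: [3.141, 0.0, 3.121]
contact_force: [-0.1, -0.6, -0.7]
grip_width: 85.6
gripper_force: 0.0
```

jog_arm(plan=[{"dx": 0,"dy": 0,"dz": 20,"rx": 0,"ry": 0,"rz": 0,"claw": 1},{"dx": 0,"dy": 0,"dz": 50,"rx": 0,"ry": 0,"rz": 0,"claw": 1},{"dx": 0,"dy": 0,"dz": 85,"rx": 0,"ry": 0,"rz": 0,"claw": 1},{"dx": 0,"dy": 0,"dz": 115,"rx": 0,"ry": 0,"rz": 0,"claw": 1},{"dx": 0,"dy": 0,"dz": 130,"rx": 0,"ry": 0,"rz": 0,"claw": 1}], squeeze=60)

```text
time: 7.68
position: [567.0, 209.0, 208.9]
tcp_rot: [3.139, 0.007, 3.121]
contact_force: [0.6, 0.7, -0.6]
grip_width: 85.6
gripper_force: 0.0
```

jog_arm(plan=[{"dx": 0,"dy": 0,"dz": 0,"rx": 0,"ry": 0,"rz": 0,"claw": 1},{"dx": 0,"dy": 0,"dz": 0,"rx": 0,"ry": 0,"rz": 0,"claw": 1},{"dx": 0,"dy": 0,"dz": 0,"rx": 0,"ry": 0,"rz": 0,"claw": 1}], squeeze=60)

```text
time: 7.93
position: [564.8, 208.5, 202.8]
tcp_rot: [-3.141, -0.001, 3.121]
contact_force: [0.9, 0.8, -0.9]
grip_width: 85.4
gripper_force: 0.0
```

```bash
python3 - <<'E'
from h import *
c=cam("wrist"); s=monitor.observe();print(s['time'],s['position'],s['tcp_rot'],s['contact_force'],s['joints'])
f=c['frame']
print(proj(c,[[564.6,207.8,134],[564.6,207.8,121],[496,209,54],[632,206.5,54]]))
cv2.imwrite("pics/w5.png",cv2.resize(f[60:320,190:450],None,fx=2.3,fy=2.3,interpolation=cv2.INTER_CUBIC))
E
```

```text
7.9833 [564.61653282 208.29795109 202.35312346] [-3.14067211e+00 -2.15322785e-03  3.12077513e+00] [ 0.38594289 -0.68931217 -0.04807486] [ 6.12556626e-01  3.68987784e-01  1.95162426e-01 -5.40365085e-04
 -1.39925141e+00 -2.20407664e+00]
[[315.84010275 211.50445115]
 [315.98086168 205.66667141]
 [316.1794848  111.71496423]
 [316.70163334 244.1257166 ]]
```

View pics/w5.png

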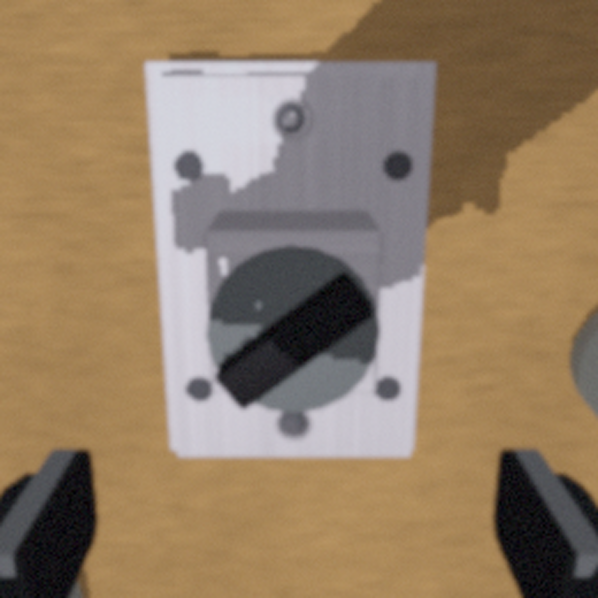

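The lid is seated on the base with both peg noses showing in its holes, at crop (291,118) and (293,424). The knob disc is at crop (293,330), and its black bar runs from (232,393) to (362,292).

```bash
cat > bar.py <<'E'
from h import *
def bar(c,z,cen=None,r=48):
    g=cv2.cvtColor(c['frame'],cv2.COLOR_BGR2GRAY)
    p=proj(c,[[564.6,208,z]])[0] if cen is None else cen
    m=np.zeros_like(g); cv2.circle(m,(int(p[0]),int(p[1])),r,255,-1)
    b=((g<42)&(m>0)).astype(np.uint8)
    b=cv2.morphologyEx(b,cv2.MORPH_OPEN,np.ones((3,3)))
    cs,_=cv2.findContours(b,cv2.RETR_EXTERNAL,cv2.CHAIN_APPROX_NONE); k=max(cs,key=cv2.contourArea)
    P=plane(c,k[:,0],z)[:,:2].astype(np.float32); return cv2.minAreaRect(P)
E
python3 - <<'E'
from bar import *
c=cam("wrist"); s=monitor.observe();print(s['position'],s['tcp_rot'],s['joints'])
for z in (134,121): print(z,bar(c,z,(190+293/2.3,60+330/2.3),42))
px=lambda p:(p[0]/2.3+190,p[1]/2.3+60)
print(plane(c,[px((291,118)),px((293,424))],60),plane(c,[px((293,330))],121))
E
```

```text
[564.59343491 208.22652155 202.25595472] [-3.14029348e+00 -2.34434339e-03  3.12084313e+00] [ 6.12598620e-01  3.69156740e-01  1.95089717e-01 -3.45352985e-04
 -1.39938788e+00 -2.20408359e+00]
134 ((561.54736328125, 209.3496856689453), (17.318435668945312, 53.30678939819336), 36.998756408691406)
121 ((566.2767333984375, 209.22653198242188), (18.387943267822266, 56.59865188598633), 36.99890899658203)
[[495.13739342 209.11194727  60.        ]
 [628.73123591 207.06686207  60.        ]] [[562.42849243 208.73645836 121.        ]]
```

jog_arm(plan=[{"dx": -1.8,"dy": 0,"dz": 0,"rx": 0,"ry": 0,"rz": 0.12,"claw": -0.15},{"dx": -1.8,"dy": 0,"dz": 0,"rx": 0,"ry": 0,"rz": 0.244,"claw": -0.15},{"dx": -1.8,"dy": 0,"dz": 0,"rx": 0,"ry": 0,"rz": 0.368,"claw": -0.15},{"dx": -1.8,"dy": 0,"dz": 0,"rx": 0,"ry": 0,"rz": 0.492,"claw": -0.15},{"dx": -1.8,"dy": 0,"dz": 0,"rx": 0,"ry": 0,"rz": 0.616,"claw": -0.15}], squeeze=60)

```text
time: 8.45
position: [563.0, 208.3, 202.5]
tcp_rot: [3.141, -0.002, -2.54]
contact_force: [-0.2, 0.1, 0.1]
grip_width: 36.6
gripper_force: 0.0
```

jog_arm(plan=[{"dx": 0,"dy": 0,"dz": 0,"rx": 0,"ry": 0,"rz": 0.124,"claw": -0.15},{"dx": 0,"dy": 0,"dz": 0,"rx": 0,"ry": 0,"rz": 0.248,"claw": -0.15},{"dx": 0,"dy": 0,"dz": 0,"rx": 0,"ry": 0,"rz": 0.372,"claw": -0.15},{"dx": 0,"dy": 0,"dz": 0,"rx": 0,"ry": 0,"rz": 0.496,"claw": -0.15},{"dx": 0,"dy": 0,"dz": 0,"rx": 0,"ry": 0,"rz": 0.62,"claw": -0.15}], squeeze=60)

```text
time: 8.87
position: [563.0, 208.3, 202.5]
tcp_rot: [3.14, -0.002, -1.92]
contact_force: [0.4, -0.4, 0.7]
grip_width: 36.4
gripper_force: 0.0
```

jog_arm(plan=[{"dx": 0,"dy": 0,"dz": 0,"rx": 0,"ry": 0,"rz": 0.124,"claw": -0.15},{"dx": 0,"dy": 0,"dz": 0,"rx": 0,"ry": 0,"rz": 0.248,"claw": -0.15},{"dx": 0,"dy": 0,"dz": 0,"rx": 0,"ry": 0,"rz": 0.372,"claw": -0.15},{"dx": 0,"dy": 0,"dz": 0,"rx": 0,"ry": 0,"rz": 0.496,"claw": -0.15},{"dx": 0,"dy": 0,"dz": 0,"rx": 0,"ry": 0,"rz": 0.62,"claw": -0.15}], squeeze=60)

```text
time: 9.28
position: [563.0, 208.2, 202.5]
tcp_rot: [3.139, -0.001, -1.3]
contact_force: [-0.1, -0.4, -0.2]
grip_width: 36.8
gripper_force: 0.0
```

jog_arm(plan=[{"dx": 0,"dy": 0,"dz": 0,"rx": 0,"ry": 0,"rz": 0.124,"claw": -0.15},{"dx": 0,"dy": 0,"dz": 0,"rx": 0,"ry": 0,"rz": 0.248,"claw": -0.15},{"dx": 0,"dy": 0,"dz": 0,"rx": 0,"ry": 0,"rz": 0.381,"claw": -0.15},{"dx": 0,"dy": 0,"dz": 0,"rx": 0,"ry": 0,"rz": 0.381,"claw": -0.15},{"dx": 0,"dy": 0,"dz": 0,"rx": 0,"ry": 0,"rz": 0.381,"claw": -0.15}], squeeze=60)

```text
time: 9.7
position: [563.1, 208.3, 202.9]
tcp_rot: [3.14, 0.0, -0.928]
contact_force: [-0.3, 0.2, -0.5]
grip_width: 36.2
gripper_force: 0.0
```

```bash
python3 - <<'E'
from bar import *
c=cam("wrist"); s=monitor.observe();print(s['time'],s['position'],s['tcp_rot'],s['joints'],s['grip_width'])
print(-c['R'].T@c['t'],bar(c,134,r=45),bar(c,121,r=45))
E
```

```text
9.75 [563.17074408 208.36130473 203.09141416] [ 3.14036132e+00  1.06273962e-04 -9.29011724e-01] [ 6.14365059e-01  3.65261126e-01  1.91363626e-01 -7.35694464e-05
 -1.39813261e+00  2.74322933e-02] 36.49709164547783
[611.74521465 145.36690392 344.86645969] ((565.4969482421875, 206.94692993164062), (14.583537101745605, 54.66598129272461), 37.34543228149414) ((562.6460571289062, 210.74359130859375), (15.482559204101562, 58.03636169433594), 37.34626388549805)
```

jog_arm(plan=[{"dx": 0,"dy": 0,"dz": -25,"rx": 0,"ry": 0,"rz": 0,"claw": -0.15},{"dx": 0,"dy": 0,"dz": -50,"rx": 0,"ry": 0,"rz": 0,"claw": -0.15},{"dx": 0,"dy": 0,"dz": -68,"rx": 0,"ry": 0,"rz": 0,"claw": -0.15},{"dx": 0,"dy": 0,"dz": -78,"rx": 0,"ry": 0,"rz": 0,"claw": -0.15},{"dx": 0,"dy": 0,"dz": -78,"rx": 0,"ry": 0,"rz": 0,"claw": -0.15}], squeeze=40)

```text
time: 10.17
position: [562.0, 207.8, 123.1]
tcp_rot: [3.137, 0.001, -0.928]
contact_force: [0.4, -0.3, -0.5]
grip_width: 36.3
gripper_force: 0.0
```

jog_arm(plan=[{"dx": 0,"dy": 0,"dz": 0,"rx": 0,"ry": 0,"rz": 0,"claw": -1},{"dx": 0,"dy": 0,"dz": 0,"rx": 0,"ry": 0,"rz": 0,"claw": -1},{"dx": 0,"dy": 0,"dz": 0,"rx": 0,"ry": 0,"rz": 0,"claw": -1},{"dx": 0,"dy": 0,"dz": 0,"rx": 0,"ry": 0,"rz": 0,"claw": -1}], squeeze=40)

```text
time: 10.5
position: [563.9, 208.5, 127.3]
tcp_rot: [-3.14, -0.001, -0.926]
contact_force: [-1.8, -1.4, 2.8]
grip_width: 14.4
gripper_force: 41.0
```

jog_arm(plan=[{"dx": 0,"dy": 0,"dz": -2,"rx": 0,"ry": 0,"rz": 0,"claw": -1},{"dx": 0,"dy": 0,"dz": -4,"rx": 0,"ry": 0,"rz": 0,"claw": -1},{"dx": 0,"dy": 0,"dz": -6,"rx": 0,"ry": 0,"rz": 0,"claw": -1},{"dx": 0,"dy": 0,"dz": -6,"rx": 0,"ry": 0,"rz": 0,"claw": -1}], squeeze=40)

```text
time: 10.83
position: [563.9, 208.5, 120.1]
tcp_rot: [-3.14, -0.001, -0.925]
contact_force: [-0.2, -1.5, 5.3]
grip_width: 14.1
gripper_force: 41.3
```

jog_arm(plan=[{"dx": 0,"dy": 0,"dz": -1.5,"rx": 0,"ry": 0,"rz": 0,"claw": -1},{"dx": 0,"dy": 0,"dz": -3,"rx": 0,"ry": 0,"rz": 0,"claw": -1},{"dx": 0,"dy": 0,"dz": -3,"rx": 0,"ry": 0,"rz": 0,"claw": -1}], squeeze=40)

```text
time: 11.08
position: [563.9, 208.6, 117.3]
tcp_rot: [-3.14, -0.001, -0.925]
contact_force: [-1.3, -1.7, 6.6]
grip_width: 14.7
gripper_force: 41.4
```

jog_arm(plan=[{"dx": 0,"dy": 0,"dz": -2,"rx": 0,"ry": 0,"rz": 0,"claw": -1},{"dx": 0,"dy": 0,"dz": -4,"rx": 0,"ry": 0,"rz": 0,"claw": -1},{"dx": 0,"dy": 0,"dz": -4,"rx": 0,"ry": 0,"rz": 0,"claw": -1}], squeeze=40)

```text
time: 11.33
position: [564.0, 208.6, 113.4]
tcp_rot: [-3.14, -0.001, -0.925]
contact_force: [-2.3, -0.9, 7.3]
grip_width: 14.4
gripper_force: 41.5
```

jog_arm(plan=[{"dx": 0,"dy": 0,"dz": -2,"rx": 0,"ry": 0,"rz": 0,"claw": -1},{"dx": 0,"dy": 0,"dz": -4,"rx": 0,"ry": 0,"rz": 0,"claw": -1},{"dx": 0,"dy": 0,"dz": -4,"rx": 0,"ry": 0,"rz": 0,"claw": -1}], squeeze=40)

```text
time: 11.58
position: [564.4, 208.6, 112.5]
tcp_rot: [-3.138, -0.002, -0.924]
contact_force: [-6.8, -1.9, 20.6]
grip_width: 14.6
gripper_force: 43.0
```

jog_arm(plan=[{"dx": 0,"dy": 0,"dz": 0,"rx": 0,"ry": 0,"rz": -0.06,"claw": -1},{"dx": 0,"dy": 0,"dz": 0,"rx": 0,"ry": 0,"rz": -0.12,"claw": -1},{"dx": 0,"dy": 0,"dz": 0,"rx": 0,"ry": 0,"rz": -0.18,"claw": -1},{"dx": 0,"dy": 0,"dz": 0,"rx": 0,"ry": 0,"rz": -0.24,"claw": -1},{"dx": 0,"dy": 0,"dz": 0,"rx": 0,"ry": 0,"rz": -0.3,"claw": -1}], squeeze=60)

```text
time: 12.0
position: [564.6, 208.7, 112.6]
tcp_rot: [-3.137, -0.001, -1.227]
contact_force: [-6.9, -1.7, 19.4]
grip_width: 14.2
gripper_force: 61.8
```

```bash
python3 -c "
from h import *
s=monitor.observe();print(s['position'],s['tcp_rot'],s['contact_force'],s['ft_torque'],s['joints'])"
```

```text
[564.5883074  208.68250757 112.61148299] [-3.13681637e+00 -6.60068589e-04 -1.22719167e+00] [-6.86528866 -1.65609427 19.41281228] [-0.69555026  2.34341059  0.05110114] [ 0.61464801  0.41211062  0.02611307  0.00207056 -1.18037434 -0.27182555]
```

jog_arm(plan=[{"dx": 0,"dy": 0,"dz": 0,"rx": 0,"ry": 0,"rz": -0.08,"claw": -1},{"dx": 0,"dy": 0,"dz": 0,"rx": 0,"ry": 0,"rz": -0.16,"claw": -1},{"dx": 0,"dy": 0,"dz": 0,"rx": 0,"ry": 0,"rz": -0.24,"claw": -1},{"dx": 0,"dy": 0,"dz": 0,"rx": 0,"ry": 0,"rz": -0.32,"claw": -1},{"dx": 0,"dy": 0,"dz": 0,"rx": 0,"ry": 0,"rz": -0.4,"claw": -1}], squeeze=60)

```text
time: 12.42
position: [564.8, 208.7, 112.6]
tcp_rot: [-3.136, 0.001, -1.628]
contact_force: [-5.6, -1.5, 19.0]
grip_width: 13.7
gripper_force: 61.7
```

```bash
python3 -c "
from h import *
s=monitor.observe();print(s['position'],s['tcp_rot'],s['contact_force'],s['ft_torque'],s['joints'])"
```

```text
[564.84205526 208.74033577 112.64089612] [-3.13644305e+00  1.42563613e-03 -1.62817710e+00] [-5.61964229 -1.52947744 18.95998708] [-0.75274265  2.04637532  0.05093366] [ 0.61458672  0.41221801  0.02628422  0.00226055 -1.17994586 -0.67282724]
```

jog_arm(plan=[{"dx": 0,"dy": 0,"dz": 0,"rx": 0,"ry": 0,"rz": -0.08,"claw": -1},{"dx": 0,"dy": 0,"dz": 0,"rx": 0,"ry": 0,"rz": -0.16,"claw": -1},{"dx": 0,"dy": 0,"dz": 0,"rx": 0,"ry": 0,"rz": -0.24,"claw": -1},{"dx": 0,"dy": 0,"dz": 0,"rx": 0,"ry": 0,"rz": -0.32,"claw": -1}], squeeze=60)

```text
time: 12.75
position: [565.0, 208.7, 112.7]
tcp_rot: [-3.137, 0.003, -1.948]
contact_force: [-4.7, -2.7, 18.9]
grip_width: 13.4
gripper_force: 61.7
```

```bash
python3 -c "
from h import *
s=monitor.observe();print(s['position'],s['tcp_rot'],s['contact_force'],s['ft_torque'],s['joints'])"
```

```text
[565.01114667 208.68061358 112.65309573] [-3.13684022e+00  2.96015408e-03 -1.94812854e+00] [-4.67925097 -2.65044105 18.91221068] [-0.75634722  1.77077446  0.05737973] [ 0.61450203  0.41231411  0.02635398  0.00255083 -1.17975929 -0.99280753]
```

jog_arm(plan=[{"dx": 0,"dy": 0,"dz": 0,"rx": 0,"ry": 0,"rz": -0.08,"claw": -1},{"dx": 0,"dy": 0,"dz": 0,"rx": 0,"ry": 0,"rz": -0.16,"claw": -1},{"dx": 0,"dy": 0,"dz": 0,"rx": 0,"ry": 0,"rz": -0.24,"claw": -1},{"dx": 0,"dy": 0,"dz": 0,"rx": 0,"ry": 0,"rz": -0.32,"claw": -1},{"dx": 0,"dy": 0,"dz": 0,"rx": 0,"ry": 0,"rz": -0.4,"claw": -1}], squeeze=60)

```text
time: 13.17
position: [565.2, 208.5, 112.6]
tcp_rot: [-3.138, 0.004, -2.348]
contact_force: [-4.5, -2.2, 18.5]
grip_width: 13.7
gripper_force: 61.6
```

```bash
python3 -c "
from h import *
c=cam('wrist');cv2.imwrite('pics/w6.png',c['frame'])
s=monitor.observe();print(s['position'],s['tcp_rot'],s['contact_force'],s['ft_torque'],s['joints'],s['grip_width'])"
```

```text
[565.1792868  208.52416103 112.62993527] [-3.13807264  0.00459404 -2.35326584] [-3.99775454 -1.96051553 18.15151287] [-0.95570894  1.56156313 -0.00963668] [ 0.61431043  0.41243189  0.02634401  0.00288979 -1.17957582 -1.39788309] 13.485876436428379
```

View pics/w6.png

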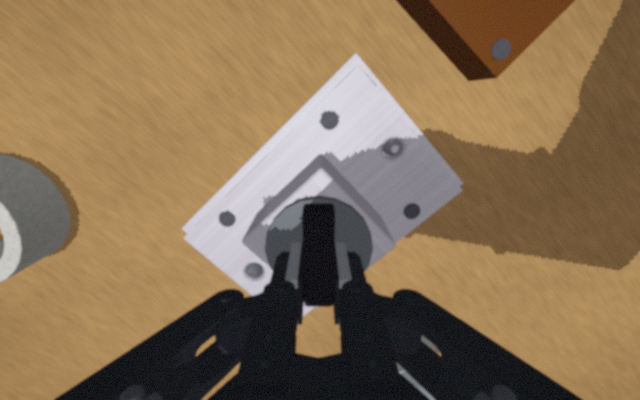

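The bar stays between the fingers at (320,255) and the lid remains seated. The disc is about 106 px wide, which fits it being pushed down rather than up. I'll keep turning until I feel the stop.

jog_arm(plan=[{"dx": 0,"dy": 0,"dz": 0,"rx": 0,"ry": 0,"rz": -0.07,"claw": -1},{"dx": 0,"dy": 0,"dz": 0,"rx": 0,"ry": 0,"rz": -0.14,"claw": -1},{"dx": 0,"dy": 0,"dz": 0,"rx": 0,"ry": 0,"rz": -0.2,"claw": -1}], squeeze=60)

```text
time: 13.47
position: [565.0, 208.3, 112.6]
tcp_rot: [-3.138, 0.004, -2.545]
contact_force: [-5.5, -3.4, 18.7]
grip_width: 13.7
gripper_force: 75.3
```

```bash
python3 -c "
from h import *
s=monitor.observe();print(s['position'],s['tcp_rot'],s['contact_force'],s['ft_torque'],s['joints'],s['grip_width'])"
```

```text
[564.97072713 208.28858076 112.62897008] [-3.13815903  0.00422991 -2.54454008] [-5.47848296 -3.4279598  18.68172425] [-1.23782321  1.88303468  1.80505666] [ 0.61470592  0.41239943  0.02594463  0.00379351 -1.18017541 -1.58989406] 13.74291051163254
```

jog_arm(plan=[{"dx": 0,"dy": 0,"dz": 0,"rx": 0,"ry": 0,"rz": -0.03,"claw": -1},{"dx": 0,"dy": 0,"dz": 0,"rx": 0,"ry": 0,"rz": -0.03,"claw": -1}], squeeze=60)

```text
time: 13.63
position: [564.9, 208.2, 112.6]
tcp_rot: [-3.138, 0.004, -2.572]
contact_force: [-6.9, -2.9, 19.0]
grip_width: 13.7
gripper_force: 78.1
```

jog_arm(plan=[{"dx": 0,"dy": 0,"dz": 2,"rx": 0,"ry": 0,"rz": 0,"claw": -0.15},{"dx": 0,"dy": 0,"dz": 2,"rx": 0,"ry": 0,"rz": 0,"claw": -0.15},{"dx": 0,"dy": 0,"dz": 5,"rx": 0,"ry": 0,"rz": 0,"claw": -0.15},{"dx": 0,"dy": 0,"dz": 20,"rx": 0,"ry": 0,"rz": 0,"claw": -0.15},{"dx": 0,"dy": 0,"dz": 50,"rx": 0,"ry": 0,"rz": 0,"claw": -0.15}], squeeze=40)

```text
time: 14.05
position: [560.9, 207.6, 154.6]
tcp_rot: [3.14, -0.009, -2.576]
contact_force: [0.1, 1.0, -0.5]
grip_width: 36.2
gripper_force: 0.0
```

jog_arm(plan=[{"dx": 0,"dy": 0,"dz": 30,"rx": 0,"ry": 0,"rz": 0,"claw": -0.15},{"dx": 0,"dy": 0,"dz": 45,"rx": 0,"ry": 0,"rz": 0,"claw": -0.15},{"dx": 0,"dy": 0,"dz": 45,"rx": 0,"ry": 0,"rz": 0,"claw": -0.15},{"dx": 0,"dy": 0,"dz": 45,"rx": 0,"ry": 0,"rz": 0,"claw": -0.15}], squeeze=40)

```text
time: 14.38
position: [563.6, 208.9, 204.0]
tcp_rot: [3.141, 0.001, -2.575]
contact_force: [0.1, 1.0, 0.0]
grip_width: 36.2
gripper_force: 0.0
```

```bash
python3 -c "
from h import *
c=cam('wrist');s=monitor.observe();print(s['time'],s['position'],s['tcp_rot'],s['contact_force'])
cv2.imwrite('pics/w7.png',cv2.resize(c['frame'][80:330,190:450],None,fx=2.3,fy=2.3,interpolation=cv2.INTER_CUBIC))
for z in (102,108,121): # predicted disc extents
  a=np.linspace(0,2*np.pi,200);q=proj(c,np.c_[563.3+30*np.cos(a),208.2+30*np.sin(a),a*0+z]);q=(q-[190,80])*2.3;print(z,q.min(0),q.max(0))
"
```

```text
14.4333 [562.95042792 208.58604836 202.73438154] [ 3.14070100e+00 -1.30730285e-03 -2.57551747e+00] [-0.95618829  0.14762014 -1.10321711]
102 [209.92748533 187.72183861] [372.43349347 342.42624166]
108 [208.00199549 191.1425837 ] [374.21000223 348.99224661]
121 [203.51311705 199.13814252] [378.35161257 364.25709511]
```

View pics/w7.png

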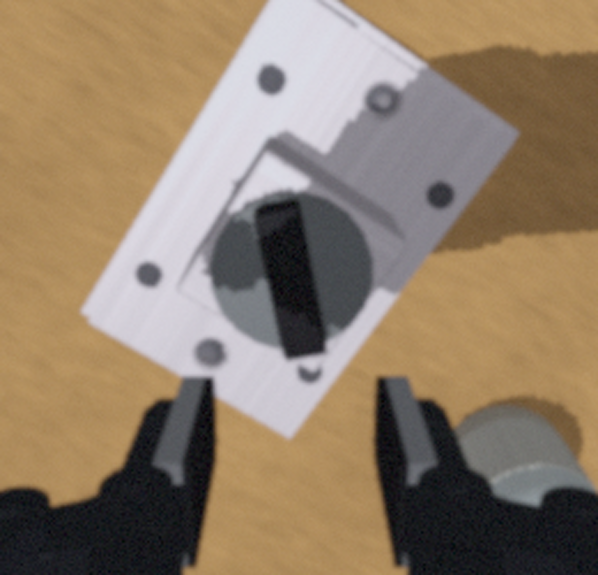

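The released knob stays down. Its disc spans crop x 209–373 and y 190–350, which matches a top at z≈108 (home) and not 121 (up). The lid is flat over both pegs. I'll check that it stays put over a second and that the measured numbers hold.

```bash
python3 -c "
from bar import *
for i in range(3):
  c=cam('wrist'); print(bar(c,121,(190+292/2.3,80+270/2.3),34))
  for _ in range(7): cam('top')
px=lambda p:(p[0]/2.3+190,p[1]/2.3+80)
print(plane(c,[px((383,99)),px((210,352))],60).round(1))
"
```

```text
((560.4844970703125, 205.53729248046875), (50.56833267211914, 15.242363929748535), 43.14702606201172)
((560.68212890625, 205.69866943359375), (51.37858581542969, 15.25349235534668), 43.07044982910156)
((560.7368774414062, 205.78134155273438), (51.50735092163086, 15.212530136108398), 43.14190673828125)
[[494.8 207.7  60. ]
 [627.9 205.2  60. ]]
```

```bash
python3 -c "
from h import *
print(ticket.finish_job())"
```

```text
the job is handed in; nothing more can be done
None
```

The mould is closed and handed in, though the hand-in returned no verdict: the lid sits flat over both pegs, and the knob was turned about 84° clockwise to its stop and stays down at about 13 mm when let go.

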